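# Tap a project box home against the hidden stop of a drilling jig

### The arm

A 7-joint arm with a two-finger parallel gripper is mounted at the origin on the work surface. World frame = base frame: x ahead of the robot, y to its left, z up, the work surface at z = 0. Lengths are in mm, angles in rad, forces in N, time in s.
With the tool pointing down it reaches from about 400 to 900 mm from the base axis. Payload 5.5 kg.
Tool frame: the origin (TCP) lies at the very end of the fingers, on their centre line; the grasp point (between the pads) lies 19 mm behind it (r.pinch_z is the distance from the TCP to the grasp point, in mm); z points along the fingers, y is the line along which they close (so a half turn about z gives the same grasp; the last joint's range is limited). The gripper opens to 92 mm and grips with 3 to 60 N. Pads are 19 mm wide; open, the fingers measure 130 mm over their backs; the gripper's body (75 mm by 190 mm) begins 47 mm behind the grasp point.
Start: joints at [1.431, 0.501, -0.427, 1.55, 0.221, 1.138, -0.21], TCP at [254.831, -597.965, 198.229] pointing down, gripper open.
Joint ranges: [-2.88, 2.88], [-0.31, 2.03], [-1.54, 1.56], [0.2, 2.42], [-1.41, 4.55], [0.19, 2.02], [-2.57, 2.57]. Speed limits (rad/s): [2.57, 2.57, 3.14, 3.14, 3.14, 3.14, 3.14].

### API

Orientations are given as a unit quaternion [x, y, z, w].
In Python, from workcell import r, effector, kin, sensors, grab_frame, camera_info, job gives the robot as it stands. Calls block until the motion is done:
- r.move_ptp(position, orientation): joint-space move of the TCP to a pose.
- r.servo_line(position, rot=None, vel=150): straight line of the TCP; rot=None keeps the orientation; vel is the mean speed in mm/s.
- r.goto_joints(angles): joint-space move.
- effector.gripper_to(opening, grasp_force=None): opening from 0.0 (shut) to 1.0 (fully open); grasp_force is the grip in N (None keeps the last); returns when the fingers have stopped.
- r.dwell(seconds).
- kin.inverse_kinematics(position, orientation): joint angles nearest the present ones, or None.
- sensors.sense(): the state.
- grab_frame(name): name is "scene" or "top"; returns (picture, depth): 384x512x3 uint8, blue, green, red; 384x512 float32, mm along the optical axis (not along the pixel's ray), 0 where there is no reading.
- camera_info(name): a dict with "fovy" (degrees; the focal length in pixels is half the picture's height over the tangent of half this angle, whatever the lens; pixels are square), "cx", "cy" (the principal point, pixels), "R" (3x3) and "t" (3): a world point X has camera coordinates R X + t. Camera axes: x right, y down, z forward; pixel columns grow to the right and rows downward; lengths in mm; the calibration is good to about 2 mm. A picture is of the moment at which its call begins. camera_info takes no time and is no camera call.
A pose or a line that the arm cannot do raises r.MotionError and nothing moves.
- job.hand_in(): hands the job in; it is judged then, once.
The state is a dict: "time": time; "joint_pos": joint angles; "joint_vel": joint speeds; "tau": joint torques, N m; "tcp_pos": TCP position; "ee_rot": TCP orientation; "ft_force": force on the tool from outside, world axes, zero at the start; "torque": the same for the moment, N m; "gripper_width": opening from 0.0 (shut) to 1.0 (fully open); "gripper_force": force on a finger pad.
Only numpy, scipy, OpenCV 4.12 (cv2) and the standard library are available. Lean on these libraries where they do the work, as an engineer would, in place of code of your own. Each camera call takes 0.05 s, during which the arm holds its last target. There are 200 camera calls.

### The job

Unclip the wooden-handled tapping rod from its rack and use its white ball end to nudge the metal project box along the jig's channel, under the cover, until it rests against the lightly clamped stop hidden inside, gently enough not to shift that stop; do it in at least two separate strokes, drawing the ball back off the box part-way, and never touch the box with the gripper. Then snap the rod sideways back into both spring clips, upright as it was, and let go, leaving the other things on the bench alone.

Things in the scene. Friction and masses are not known exactly. Their poses are not given: they have to be found in the camera images.
- jig: Fixed drilling jig: aluminium bed (x -80 to 135 mm, 94 mm wide, top z = 12 mm) with a channel 60 mm wide running under a dark cover. Origin: underside, mid channel, below the cover's mouth; x along the channel into the cover, z up. Rails (top z = 28 mm) from x = -65 to 0. Cover x = 0 to 135 mm: side walls, roof from z = 86 to 92 mm (bushes on it to 100), far end closed.
- jig_mouth (a point): Mid of the roof's lower edge at the mouth (jig z = 86 mm), axes as the jig. When the box is home its near face lies 24 to 44 mm inside this edge, so an upright rod strikes the roof before it gets there: tilt it, ball leading, handle leaning back out of the mouth; 38 to 45 degrees from vertical always clears.
- jig_end: Plate closing the far end of the jig (near face at jig x = 135 mm; origin at its foot, mid channel; x outward, z up). It carries, inside the cover, a steel stop block (stop_c0) whose face is somewhere from jig x = 94 to 114 mm, set anew each time: not seen or measured, only felt. It is lightly clamped: under 8 N it stays put, a steady push over 8 N makes it creep back; 3 mm is too much.
- project_box: Plain die-cast box 70 (x) x 56 (y) x 58 (z) mm, 0.15 to 0.3 kg, 2 mm play each side. Origin: centre of underside; x into the jig. Starts with its centre at jig x = 0 to 15 mm, so has 44 to 79 mm to go. Slides at 1 to 3 N; the stop is felt at once. Push its near face about 20 mm above the bed.
- rod: Tapping rod, 144 mm long, 90 g: white nylon ball 24 mm in diameter, steel shank 12 mm in diameter, wooden handle 20 x 20 x 52 mm. Origin: ball centre; z along the rod to the handle, which spans z = 80 to 132 mm. It starts upright in the two clips, ball on the rack's foot, handle faces square to the rack's x and y. Grip it firmly (50 N or so) or it pivots in the fingers.
- rod_handle (a point): Middle of the rod's handle, 106 mm from the ball centre; axes as the rod.
- rack: Fixed rod rack. Origin: underside, below the clip axis; z up, the clips open to -x. Black foot 90 x 100 mm (x, y), top z = 10 mm; upright board behind the clips, x = 14 to 22 mm, 50 mm wide, top z = 90 mm. Two steel C-shaped spring clips, each 10 mm high, centred at z = 50 and 80 mm.
- clip_seat (a point): Where the ball centre is when the rod is home: on the clip axis, 22 mm above the bench; axes as the rack. The clip mouths are 9 mm wide with flared lips reaching to x = -12 mm, which guide the shank from up to 3 mm off-centre. Pull the rod out to -x, snap it in to +x, upright or ball leading a little: 5 to 15 N. Held by the handle, the lower clip tends to lag. The clips' backs stop the shank at the seat.
- tape_roll: Bystander: roll of paper tape lying flat, 72 mm across, 24 mm high; origin at the centre of its underside.
- screwdriver: Bystander: screwdriver 170 mm long lying on the bench.
- flux_bottle: Bystander: white bottle 44 mm across, 100 mm high, standing; origin at the centre of its underside.
Not all that is in view belongs to the job. Leave any blue or green look-alike of the rod alone.

How it is judged:
By the outcome, as a careful person would: the job done as asked, in the order asked, and still so for the second after the job is handed in, with the robot touching nothing.
It also fails if it takes over 61 s, if anything falls off the work surface, if the arm or the gripper's body presses on something with over 40 N, if the wrist force passes 120 N, or if a joint passes its speed limit or range.

## Working session

There is one attempt and no reset: what is moved stays moved. The work goes in short steps, each a Python script; the robot and the scene stay as the last script left them, time stands still between calls to the robot, and variables do not carry over. Pictures are saved under pics/ and viewed, at most 10 in all, crops included, and the job is handed in when it is done.

```bash
ls; mkdir -p pics
python3 - <<'E'
from workcell import *
import cv2,numpy as np
for n in("scene","top"):
    p,d=grab_frame(n); np.savez(f"pics/{n}0.npz",p=p,d=d); cv2.imwrite(f"pics/{n}0.png",cv2.resize(p,(800,600),interpolation=cv2.INTER_CUBIC))
    c=camera_info(n);print(n,c['fovy'],c['cx'],c['cy'],np.round(c['R'],3).tolist(),c['t'])
s=sensors.sense();print(s['time'],s['ee_rot'],s['ft_force'],r.pinch_z)
E
```

```text
pics
scene 47.980502272381045 246.54283091112302 188.8616232589147 [[-0.676, 0.737, 0.009], [0.509, 0.475, -0.718], [-0.533, -0.481, -0.696]] [ 375.35034275 -196.92639413 1370.51059317]
top 47.950044544565294 258.66045469349973 192.3138532893562 [[0.015, -1.0, -0.002], [-0.978, -0.014, -0.206], [0.206, 0.005, -0.979]] [ -3.14897945 579.55911028 821.02592307]
0.1 [ 9.79782242e-01  2.00064947e-01 -1.55995682e-04 -8.66608878e-04] [-0.30275809 -0.25815547  0.12571245] 18.8
```

View pics/scene0.png

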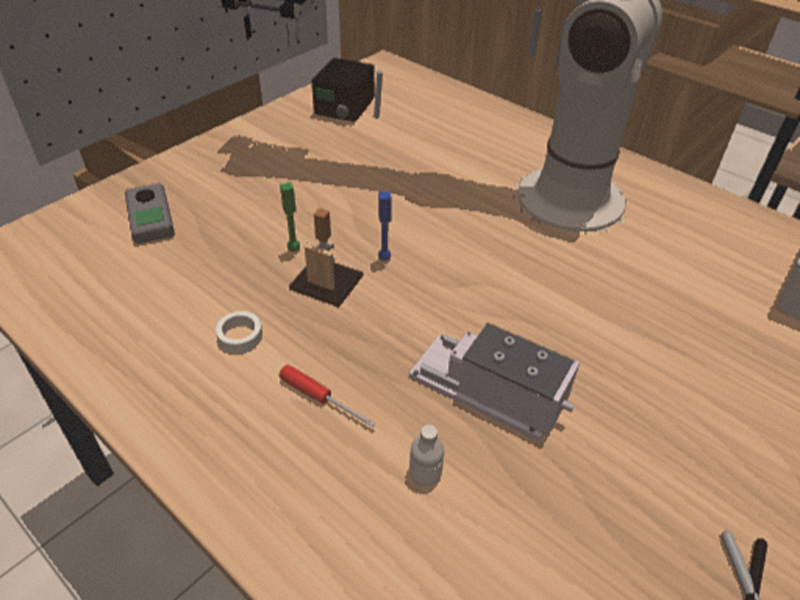

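View pics/top0.png

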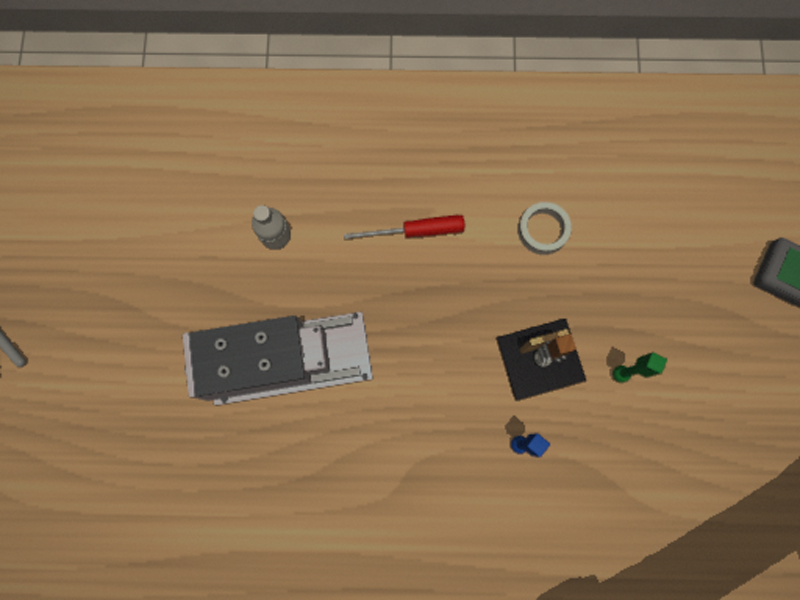

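The scene shows the wooden-handled rod in the black rack. In the 800x600 top view, the candidates are: wooden handle at (565,343) in the rack, green look-alike at (655,363), blue at (538,445). By the description I choose the wooden one. The jig is at (275,358), with its mouth on the right, so +x runs left (about world +y).

```bash
cat > h.py <<'E'
from workcell import *
import cv2,numpy as np
def cloud(n,d):
    c=camera_info(n);f=192/np.tan(np.radians(c['fovy']/2));v,u=np.mgrid[:384,:512]
    P=np.stack([(u-c['cx'])*d/f,(v-c['cy'])*d/f,d],-1)
    return (P-c['t'])@np.array(c['R'])
def proj(n,X):
    c=camera_info(n);f=192/np.tan(np.radians(c['fovy']/2));q=np.atleast_2d(X)@np.array(c['R']).T+c['t']
    return np.c_[q[:,0]/q[:,2]*f+c['cx'],q[:,1]/q[:,2]*f+c['cy']]
def unproj(n,uv,z):
    c=camera_info(n);f=192/np.tan(np.radians(c['fovy']/2));R=np.array(c['R'])
    uv=np.atleast_2d(uv);k=np.c_[(uv-[c['cx'],c['cy']])/f,np.ones(len(uv))]@R;o=-R.T@c['t']
    return o+k*((z-o[2])/k[:,2])[:,None]
E
python3 - <<'E'
from h import *
a=np.load("pics/top0.npz");p,d=a['p'],a['d'];W=cloud("top",d)
def crop(u0,v0,w,h,k):return cv2.resize(p[v0:v0+h,u0:u0+w],None,fx=k,fy=k,interpolation=cv2.INTER_CUBIC)
im=np.vstack([crop(110,190,140,80,5)[:, :700],np.hstack([crop(310,196,120,40,5),np.zeros((200,100,3),np.uint8)])])
cv2.imwrite("pics/c1.png",np.vstack([crop(112,195,133,68,6)[:408],]))
cv2.imwrite("pics/c2.png",crop(310,195,70,65,9))
def box(m,name):
    m=cv2.morphologyEx(m.astype(np.uint8),cv2.MORPH_OPEN,np.ones((2,2)))>0
    q=W[m];(c,s,t)=cv2.minAreaRect(q[:,:2].astype(np.float32));print(name,m.sum(),np.round(c,1),np.round(s,1),round(t,2),'z',np.round(np.median(q[:,2]),1))
v,u=np.mgrid[:384,:512]
J=(u>112)&(u<245)&(v>195)&(v<262);K=(u>312)&(u<380)&(v>198)&(v<260)
g=p.max(2).astype(int)
box(J&(W[...,2]>85)&(W[...,2]<97),'roof')
box(J&(W[...,2]>62)&(W[...,2]<76)&(u>185),'boxtop')
box(J&(W[...,2]>6)&(W[...,2]<97),'jig all')
box(K&(W[...,2]>5)&(W[...,2]<16)&(g<60),'foot')
box(K&(W[...,2]>145),'handle top')
box(K&(W[...,2]>84)&(W[...,2]<96),'board top')
for n in("top","scene"):print(n)
E
```

```text
roof 2879 [493.3 134.1] [297.3 136.7] 79.19 z 91.8
boxtop 396 [512.5 121.8] [55.  26.8] 10.56 z 69.5
jig all 5239 [503.  132.8] [296.4 160. ] 79.9 z 89.3
foot 1413 [ 484.9 -108.3] [ 91.7 263.2] 19.21 z 10.0
handle top 135 [ 472.8 -112.6] [ 22.5 270.7] 28.54 z 153.2
board top 112 [ 522.7 -191. ] [28.6 71.6] 19.59 z 89.6
top
scene
```

View pics/c1.png

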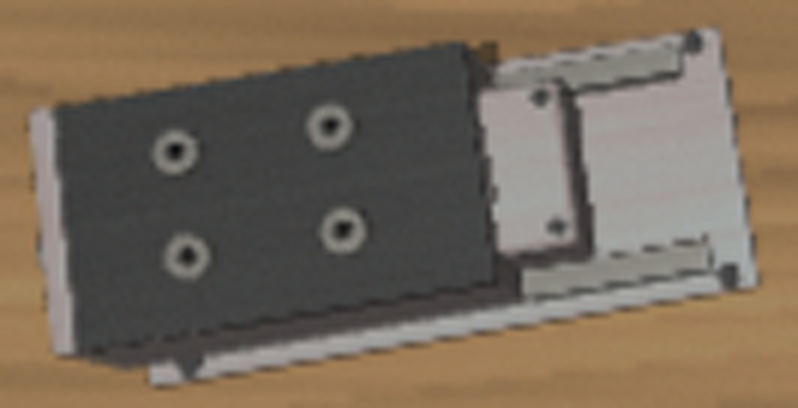

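View pics/c2.png

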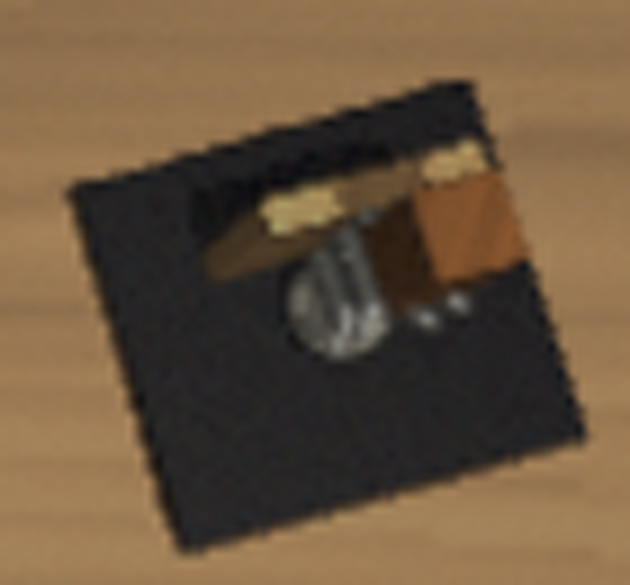

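The close crop confirms it: in the 9x crop the wooden handle top is at (470,225), the clips are at (440,310), and the ball is below at (340,305). The board sits on the upper side, so the clips open downward, toward the robot. In the 6x crop the box top's near edge runs (562,82)–(582,245) and the bed end runs (718,30)–(760,288).

Run:
```python
from h import *
from scipy.spatial.transform import Rotation as Ro
def U(pts,k,o,z):return unproj("top",(np.array(pts)+.5)/k-.5+o,z)
o1=[112,195];o2=[310,195]
F=U([(70,188),(472,85),(588,438),(185,552)],9,o2,10)
L=np.linalg.norm(np.roll(F,-1,0)-F,axis=1);d=(F[0]+F[1]-F[2]-F[3]);print('foot',F.mean(0).round(1),L.round(1),'xyaw',np.degrees(np.arctan2(d[1],d[0])))
H=U([(413,195),(500,170),(528,255),(440,283)],9,o2,154);d=(H[0]+H[1]-H[2]-H[3])
print('handletop',H.mean(0).round(1),np.linalg.norm(np.roll(H,-1,0)-H,axis=1).round(1),'yaw',np.degrees(np.arctan2(d[1],d[0])))
B=U([(262,210),(338,188),(422,163),(480,140),(345,208),(268,235)],9,o2,90);print('board',B.round(1).tolist())
E1=U([(718,30),(760,288)],6,o1,12);print('bed end',E1.round(1).tolist(),np.linalg.norm(E1[0]-E1[1]))
R=U([(465,42),(497,285),(55,108),(75,352)],6,o1,92);print('roof',R.round(1).tolist())
C=U([(562,82),(582,245)],6,o1,70);print('box near',C.round(1).tolist(),np.linalg.norm(C[0]-C[1]))
Z=U([(150,382),(757,290)],6,o1,12);print('bed long',np.linalg.norm(Z[0]-Z[1]));d=Z[0]-Z[1];print('jig yaw long',np.degrees(np.arctan2(d[1],d[0])))
d=R[2]+R[3]-R[0]-R[1];print('roof yaw',np.degrees(np.arctan2(d[1],d[0])))
d=E1[1]-E1[0];print('end yaw',np.degrees(np.arctan2(d[1],d[0]))-90)
# scene view check: handle
a=np.load("pics/scene0.npz");W=cloud("scene",a['d']);hsv=cv2.cvtColor(a['p'],cv2.COLOR_BGR2HSV)
v,u=np.mgrid[:384,:512];m=(abs(u-206)<9)&(v>130)&(v<160)
for (uu,vv) in [(206,136),(204,145),(209,145)]:print(uu,vv,W[vv,uu].round(1))
q=W[m&(W[...,2]>151)&(W[...,2]<158)];print('scene handle top',len(q),q.mean(0),q.min(0),q.max(0))
a=np.load("pics/top0.npz");W=cloud("top",a['d'])
m=(abs(u-(470/9+310))<6)&(abs(v-(225/9+195))<6);q=W[m&(W[...,2]>150)];print('top handle',len(q),q.mean(0),q.min(0),q.max(0))
```

```text
foot [ 512.4 -180.8   10. ] [99.7 87.1 98.8 89. ] xyaw 16.481128766289512
handletop [ 512.5 -180.8  154. ] [18.3 17.8 18.6 18.2] yaw 15.76923845978987
board [[524.7, -151.0, 90.0], [529.8, -167.6, 90.0], [535.6, -185.9, 90.0], [540.8, -198.7, 90.0], [525.5, -169.0, 90.0], [519.3, -152.2, 90.0]]
bed end [[572.9, 64.5, 12.0], [481.0, 47.1, 12.0]] 93.50513601375448
roof [[552.3, 141.3, 92.0], [473.4, 127.2, 92.0], [528.5, 273.4, 92.0], [450.1, 260.7, 92.0]]
box near [[543.3, 112.0, 70.0], [489.0, 103.2, 70.0]] 55.04925898122955
bed long 213.50647156295992
jig yaw long 99.47017413721586
roof yaw 100.05011399226575
end yaw -259.3140630912187
206 136 [ 512.8 -177.8  155. ]
204 145 [ 522.3 -176.9  132.5]
209 145 [ 509.4 -172.6  127.4]
scene handle top 48 [ 514.11541408 -178.41603494  154.89226163] [ 502.15507334 -189.16417996  151.27266883] [ 524.76248389 -168.86681439  157.38697311]
top handle 110 [ 508.77570888 -175.6163464   174.29799506] [ 398.27103302 -190.53429812  150.27431372] [521.25948087   0.92727218 922.69256482]
```

Run:
```python
from h import *
effector.gripper_to(0.6)
r.move_ptp(*rk(0,0,112,0,90)); st('above')
r.servo_line(rk(0,0,22,0,90)[0],vel=100); st('down')
effector.gripper_to(0.0,60); s=st('grip')
r.servo_line(rk(-12,0,22.5,0,90)[0],vel=40); st('pull12')
r.servo_line(rk(-45,0,23,0,90)[0],vel=60); st('pulled')
p,d=grab_frame("scene");cv2.imwrite("pics/s1.png",cv2.resize(p[90:230,130:300],None,fx=4,fy=4,interpolation=cv2.INTER_CUBIC))
```

```text
above t2.66 F [-0.6  0.3 -0.5] tcp [ 512.4 -182.3  199. ] w0.596 gf 0.0
down t3.71 F [-0.5  0.1 -0.5] tcp [ 513.4 -180.3  109.8] w0.599 gf 0.0
grip t4.37 F [1.  0.  1.5] tcp [ 513.  -180.3  109.3] w0.211 gf 60.0
pull12 t4.82 F [ 0.1 -0.3 -0.4] tcp [ 500.2 -184.   109.4] w0.210 gf 60.0
pulled t5.52 F [ 0.3 -0.3 -1.2] tcp [ 469.8 -193.2  110.4] w0.210 gf 60.0
```

View pics/s1.png

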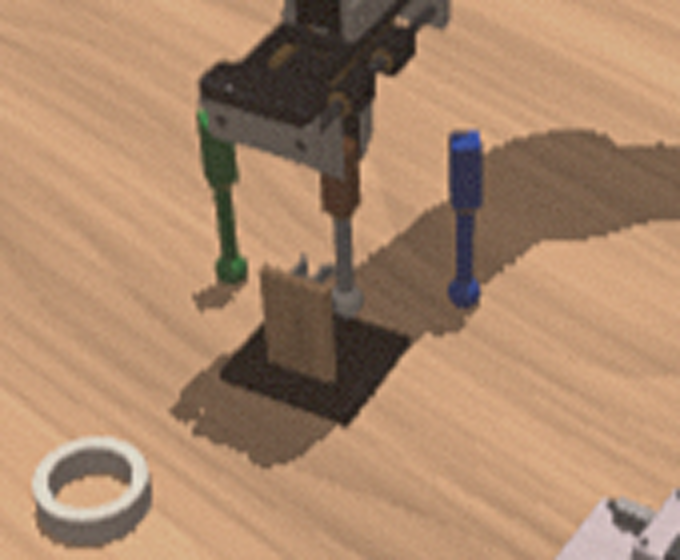

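The picture shows the rod out of the clips, upright in the gripper (ball at (347,300)), with green (230,268) and blue (463,292) untouched. Next is the jig and the first stroke.

```bash
cat >> h.py <<'E'
AX=np.array([np.cos(np.radians(JY)),np.sin(np.radians(JY)),0])
def fx():
    return -float(np.mean([np.dot(sensors.sense()['ft_force'],AX) for _ in range(3)]))
def push(x0,x1,step,vel,f0,lim):
    x=x0;log=[]
    while x<x1:
        x=min(x+step,x1);r.servo_line(jg(x,0,32,42,90)[0],vel=vel);f=fx()-f0;log.append((round(x,1),round(f,1)))
        if f>lim:break
    print(log);return x,log
E
python3 - <<'E'
from h import *
r.servo_line(rk(-45,0,150,0,90)[0],vel=150); st('up')
r.move_ptp(*jg(-66,0,130,42,90)); st('over jig')
r.servo_line(jg(-60,0,32,42,90)[0],vel=100); s=st('in channel')
r.dwell(.2);f0=fx();print('f0',f0)
p,d=grab_frame("scene");cv2.imwrite("pics/s2.png",cv2.resize(p[170:310,220:400],None,fx=4,fy=4,interpolation=cv2.INTER_CUBIC))
p,d=grab_frame("top");np.savez("pics/t2.npz",p=p,d=d)
x,_=push(-60,-48,3,40,f0,2.5);st()
E
```

```text
up t6.57 F [-0.7  0.  -0.6] tcp [ 468.9 -192.8  236.4] w0.215 gf 60.0
over jig t7.74 F [-0.6 -0.1 -0.4] tcp [534.2  12.  194.5] w0.213 gf 60.0
in channel t8.88 F [ 0.3  0.2 -1.3] tcp [533.8  18.   97.5] w0.212 gf 60.0
f0 0.6205562619637733
[(-57, -0.3), (-54, -0.7), (-51, -0.4), (-48, -1.4)]
 t10.18 F [-0.1  0.8 -1.9] tcp [531.1  30.   96.8] w0.214 gf 60.0
```

View pics/s2.png

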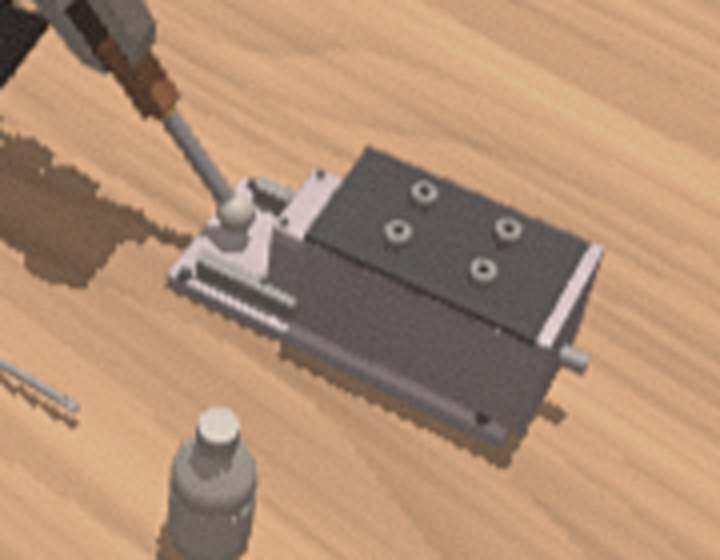

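Ball is in the channel, aimed mid near face, rod tilted back out of the mouth at about 42°. First stroke.

Run:
```python
from h import *
f=[]
for _ in range(6): r.dwell(.02);f.append(fx())
f0=np.mean(f);print('f0',f0,np.std(f))
x,_=push(-48,-12,3,40,f0,5.5);st('end stroke')
r.servo_line(jg(x-15,0,32,42,90)[0],vel=60);r.dwell(.1);st('back')
f=[]
for _ in range(6): r.dwell(.02);f.append(fx())
print('f0',np.mean(f),np.std(f))
p,d=grab_frame("top");cv2.imwrite("pics/t3.png",cv2.resize(p[190:270,110:260],None,fx=5,fy=5,interpolation=cv2.INTER_CUBIC))
```

```text
f0 0.17709889887350574 0.4497790944916947
[(-45, np.float64(-0.4)), (-42, np.float64(-0.6)), (-39, np.float64(-0.4)), (-36, np.float64(0.4)), (-33, np.float64(0.1)), (-30, np.float64(0.0)), (-27, np.float64(-0.8)), (-24, np.float64(-0.1)), (-21, np.float64(-0.0)), (-18, np.float64(-0.0)), (-15, np.float64(-0.3)), (-12, np.float64(-0.3))]
end stroke t13.28 F [-0.1  0.1 -0.6] tcp [524.9  65.5  96.9] w0.213 gf 60.0
back t13.78 F [-0.2 -0.3 -0.4] tcp [527.6  50.5  96.9] w0.211 gf 60.0
f0 -0.24710933765499551 0.5231225432968658
```

View pics/t3.png

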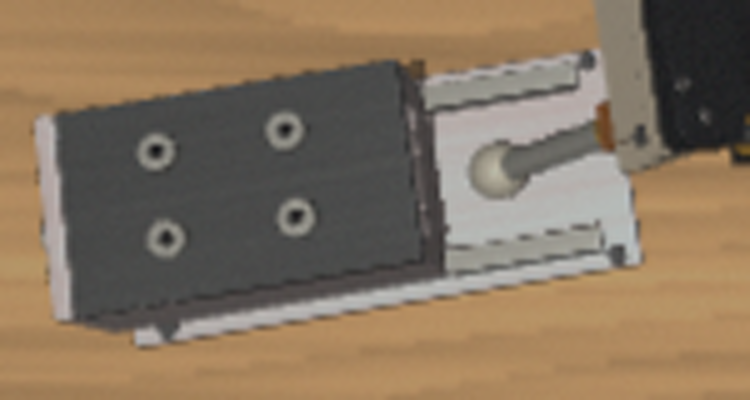

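The box has moved well under the roof (near face now about at the mouth, (440,170)), and the ball is drawn back off it, clear at (500,168). Second stroke, in fine steps towards the stop.

Run:
```python
from h import *
def avg(n=5):
    f=[]
    for _ in range(n): r.dwell(.02);f.append(fx())
    return np.mean(f)
f0=avg();x,_=push(-27,5,4,40,f0,3.5)
f0=min(f0,0.3);step=.4;log=[];hit=None
print('t',sensors.sense()['time'])
while x<38 and sensors.sense()['time']<40:
    x+=step;r.servo_line(jg(x,0,32,42,90)[0],vel=10);f=fx()-f0
    if f>1.5:
        f=avg(4)-f0
        if f>1.2: step=.2
        if f>4.2: hit=x;log.append((round(x,2),round(float(f),1)));break
    log.append((round(x,2),round(float(f),1)))
print('hit',hit,log);s=st()
c=jg(x,0,32,42,90)[0];print('lag along',np.dot(c-s['tcp_pos'],AX))
```

```text
[(-23, np.float64(0.5)), (-19, np.float64(1.1)), (-15, np.float64(-0.4)), (-11, np.float64(-0.4)), (-7, np.float64(0.3)), (-3, np.float64(0.1)), (1, np.float64(-0.7)), (5, np.float64(0.8))]
t 16.0083
hit 18.399999999999967 [(5.4, 0.2), (5.8, 0.7), (6.2, 2.2), (6.4, 2.3), (6.6, 1.2), (6.8, 2.0), (7.0, 2.0), (7.2, 2.6), (7.4, 1.7), (7.6, 1.5), (7.8, 1.4), (8.0, 1.9), (8.2, 1.2), (8.4, 1.8), (8.6, 2.0), (8.8, 1.5), (9.0, 0.8), (9.2, 2.1), (9.4, 1.8), (9.6, 1.5), (9.8, 1.8), (10.0, 1.7), (10.2, 2.1), (10.4, 1.7), (10.6, 2.1), (10.8, 2.2), (11.0, 1.9), (11.2, 1.7), (11.4, 1.7), (11.6, 1.3), (11.8, 1.8), (12.0, 1.6), (12.2, 1.4), (12.4, 2.0), (12.6, 2.2), (12.8, 1.5), (13.0, 1.9), (13.2, 1.8), (13.4, 2.1), (13.6, 1.7), (13.8, 2.0), (14.0, 2.3), (14.2, 2.1), (14.4, 1.2), (14.6, 1.6), (14.8, 2.0), (15.0, 2.1), (15.2, 1.8), (15.4, 2.1), (15.6, 1.9), (15.8, 1.3), (16.0, 1.3), (16.2, 1.7), (16.4, 2.3), (16.6, 1.5), (16.8, 1.7), (17.0, 2.0), (17.2, 1.5), (17.4, 1.7), (17.6, 1.6), (17.8, 0.9), (18.0, 2.4), (18.2, 3.7), (18.4, 5.1)]
 t35.48 F [ 1.1 -4.9  3. ] tcp [520.1  94.9  96.8] w0.212 gf 60.0
lag along 0.2880779543683796
```

The force profile is clear: steady 1.8 N sliding, then a rise to 5 N within 0.4 mm at ball x = 18.4, so the near face is about 30 mm inside, within the 24–44 mm range. Withdrawing and going back to the rack.

Run:
```python
from h import *
r.servo_line(jg(-60,0,32,42,90)[0],vel=120)
r.servo_line(jg(-68,0,130,42,90)[0],vel=150)
r.move_ptp(*rk(-45,0,120,4,90))
r.servo_line(rk(-45,0,22.7,4,90)[0],vel=120);r.dwell(.1);st('before insert')
p,d=grab_frame("scene");p2,d2=grab_frame("top")
a=cv2.resize(p[100:200,150:270],None,fx=4,fy=4,interpolation=cv2.INTER_CUBIC);b=cv2.resize(p2[195:275,310:390],None,fx=5,fy=5,interpolation=cv2.INTER_CUBIC)[:, :310]
cv2.imwrite("pics/s4.png",np.hstack([a,b]))
```

```text
before insert t39.27 F [ 0.4  0.2 -0.7] tcp [ 464.3 -194.6  109.8] w0.214 gf 60.0
```

View pics/s4.png

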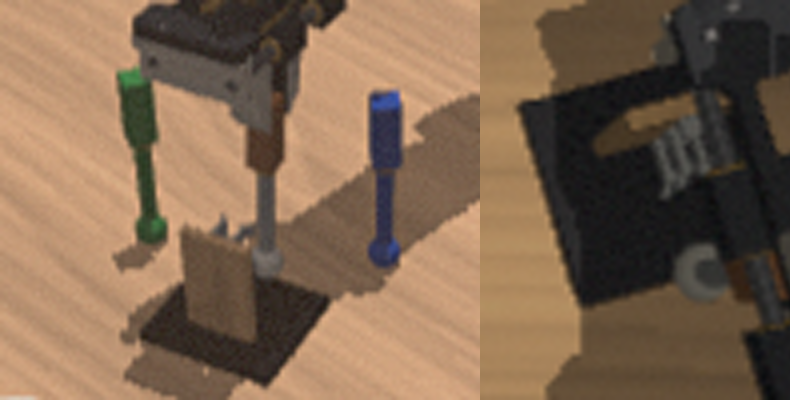

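The rod is in front of the clips, ball just over the foot's near edge, held straight and not pivoted. Inserting ball-leading.

Run:
```python
from h import *
for x in(-22,-14,-9,-5,-2,0):
    r.servo_line(rk(x,0,22.5,4,90)[0],vel=50);st(x)
for x,t in((0,2),(0.5,0)):
    p=rk(x,0,22.3,t,90);r.servo_line(p[0],p[1],vel=20);st((x,t))
p,d=grab_frame("scene");p2,d2=grab_frame("top")
a=cv2.resize(p[100:200,150:270],None,fx=4,fy=4,interpolation=cv2.INTER_CUBIC);b=cv2.resize(p2[195:275,310:390],None,fx=5,fy=5,interpolation=cv2.INTER_CUBIC)[:, :310]
cv2.imwrite("pics/s5.png",np.hstack([a,b]))
```

```text
-22 t39.98 F [-0.5  1.2 -0.3] tcp [ 485.9 -187.9  109.3] w0.210 gf 60.0
-14 t40.28 F [-0.6 -0.2 -0.2] tcp [ 494.1 -185.7  109.6] w0.209 gf 60.0
-9 t40.53 F [-0.5 -0.5 -1.2] tcp [ 498.7 -184.3  109.5] w0.211 gf 60.0
-5 t40.78 F [-3.1 -1.5  0.2] tcp [ 501.3 -183.7  109.1] w0.212 gf 60.0
-2 t41.03 F [-6.  -1.4  4.5] tcp [ 502.7 -183.4  109. ] w0.212 gf 60.2
0 t41.28 F [-7.7 -1.8  8. ] tcp [ 503.7 -183.2  109. ] w0.213 gf 60.4
(0, 2) t41.58 F [-0.1  0.3 -1.7] tcp [ 511.  -180.8  109.6] w0.211 gf 60.0
(0.5, 0) t41.91 F [-2.9 -1.3  0.2] tcp [ 513.3 -180.2  109.3] w0.218 gf 60.0
```

View pics/s5.png

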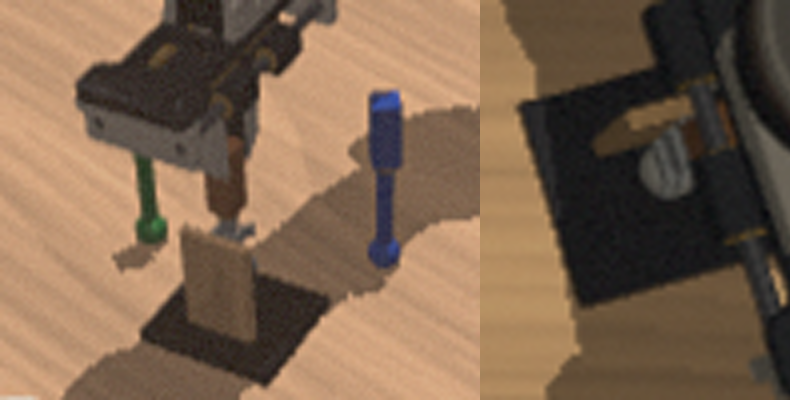

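The ball now shows at the same pixel as at the start (within 0.5 px), so both clips appear to have snapped. A small seating push follows, then release, retreat and check.

Run:
```python
from h import *
p=rk(3,0,22,1.5,90);r.servo_line(p[0],p[1],vel=20);st('seat')
p=rk(0,0,22,0,90);r.servo_line(p[0],p[1],vel=20);r.dwell(.1);st('neutral')
effector.gripper_to(0.5);st('open')
r.servo_line(rk(0,0,130,0,90)[0],vel=120)
r.move_ptp([380,-420,260],sensors.sense()['ee_rot']);st('away')
p,d=grab_frame("scene");p2,d2=grab_frame("top")
cv2.imwrite("pics/s6.png",np.hstack([cv2.resize(p[110:200,150:240],(400,400),interpolation=cv2.INTER_CUBIC),cv2.resize(p2[195:260,310:375],(400,400),interpolation=cv2.INTER_CUBIC)]))
a=np.load("pics/top0.npz")['p'];D=cv2.absdiff(a,p2).max(2)
print('rack diff',(D[195:260,310:375]>40).sum());D[:,:]=D;print('bystanders diff',[(D[y0:y1,x0:x1]>50).sum() for x0,y0,x1,y1 in((155,125,195,165),(215,130,305,160),(325,125,370,165),(320,270,355,300),(385,220,430,250))])
```

```text
seat t42.26 F [-3.6 -1.4  1.5] tcp [ 512.4 -180.6  109.1] w0.212 gf 60.0
neutral t42.61 F [-1.7 -1.5  1.1] tcp [ 513.2 -180.2  109.3] w0.214 gf 60.0
open t43.26 F [0.  0.  0.3] tcp [ 512.9 -180.3  109.2] w0.502 gf 0.0
away t45.38 F [0.  0.  0.4] tcp [ 381.3 -418.1  259.8] w0.500 gf 0.0
rack diff 1
bystanders diff [np.int64(0), np.int64(0), np.int64(0), np.int64(0), np.int64(218)]
```

View pics/s6.png

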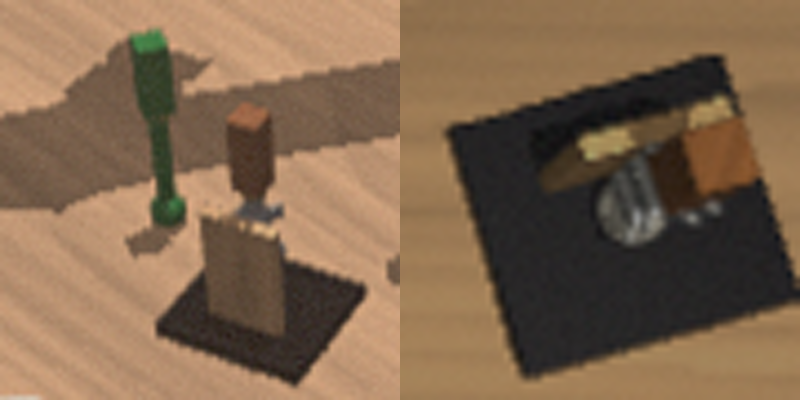

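The rod stands upright in both clips, and the rack crop matches the start picture (1 pixel differs). Green is at its original pixel (187,157); its difference in the top view comes from the arm overhead and its shadow.

```bash
python3 -c "
from workcell import job;print(job.hand_in())"
```

```text
the job is handed in; nothing more can be done
None
```

I pushed the box to the hidden stop in two strokes, with about 5 N at contact against the 8 N limit, then snapped the rod upright back into both clips and let go; the job was handed in at about 45 s, with no verdict returned.

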